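Clamp a specimen carrier in the inspection jig

ROBOT

A 7-joint arm with a two-finger parallel gripper is mounted at the origin on the work surface. World frame = base frame: x ahead of the robot, y to its left, z up, the work surface at z = 0. Lengths are in m, angles in rad, forces in N, time in s.
With the tool pointing down it reaches from about 0.375 to 0.925 m from the base axis. Payload 3.1 kg.
Tool frame: the origin (TCP) lies at the very end of the fingers, on their centre line; the grasp point (between the pads) lies pinch_z behind it (pinch_z is the distance from the TCP to the grasp point, in m); y points along the fingers, x is the direction in which the jaws open and shut, and the axes are right-handed (so a half turn about y gives the same grasp; the last joint's range is limited). The gripper opens to 85 mm and grips with 20 to 120 N. Pads are 22 mm wide; open, the fingers measure 114 mm over their backs; the gripper's body (76 mm by 85 mm) begins 54 mm behind the grasp point. The pads swing forward as they close: fully open they stand 13 mm farther back than shut.
Start: joints at [1.124, 0.383, 0.044, 1.598, -0.018, 1.161, -0.05], TCP at [0.222, -0.611, 0.231] pointing down, gripper open.
Joint ranges: [-2.61, 2.61], [-0.41, 2.15], [-1.48, 1.57], [0, 2.5], [-1.57, 4.71], [0.05, 1.97], [-2.85, 2.85]. Speed limits (rad/s): [2.79, 2.79, 3.14, 3.14, 3.14, 3.14, 3.14].

INTERFACE

Orientations are given as a unit quaternion [w, x, y, z].
In Python, from station import * gives the robot as it stands. Calls block until the motion is done:
- goto(position, orientation): joint-space move of the TCP to a pose.
- servo_line(position, rotation=None, max_speed=0.15): straight line of the TCP; rotation=None keeps the orientation; max_speed is the mean speed in m/s.
- move_joints(angles): joint-space move.
- open_jaws() and close_gripper(): open the fingers fully, or close them until they stop; the grip force is fixed at half the most.
- wait(seconds).
- ik(position, orientation): joint angles nearest the present ones, or None.
- get_image(name): name is "side" or "top"; returns (picture, depth): 480x640x3 uint8, red, green, blue; 480x640 float32, m along the optical axis (not along the pixel's ray), 0 where there is no reading.
- calibration(name): a dict with "intrinsics" (3x3 intrinsics, pixels), "k1" (the pictures are not rectified: a ray, as slopes to the right and down, at radius r is drawn at 1 + k1 r^2 times it, then the intrinsics apply), "R" (3x3) and "t" (3): a world point X has camera coordinates R X + t. Camera axes: x right, y down, z forward; pixel columns grow to the right and rows downward; lengths in m; the calibration is good to about 2 mm. A picture is of the moment at which its call begins. calibration takes no time and is no camera call.
A pose or a line that the arm cannot do raises MotionError and nothing moves.
- job_done(): hands the job in, once; it reports no verdict.
Readings, each from a call of its own:
- current_t(): time.
- current_qpos(): joint angles.
- current_dq(): joint speeds.
- current_effort(): joint torques, N m.
- current_ee_pos(): TCP position.
- current_eef_rot(): TCP orientation.
- current_contact_force(): force on the tool from outside, world axes, zero at the start.
- current_torque(): the same for the moment, N m.
- current_opening(): finger opening in m.
Only numpy, scipy, OpenCV 4.12 (cv2) and the standard library are available. Lean on these libraries where they do the work, as an engineer would, in place of code of your own. Each camera call takes 0.05 s, during which the arm holds its last target.

TASK

Take the specimen carrier with the raised round button out of the rack and lay it flat on the open bench, button up, and let go. Then pick it up across its width and set it on the jig's nest, flat and flush against the end stop and both side pins, with the button at the end away from the clamp, and let go while the clamp is still open. Finally push the clamp handle down past its over-centre point until it stays locked with the foot pressing on the carrier, leaving the plain carrier and the other bench things where they are.

Things in the scene. Friction and masses are not known exactly. Their poses are not given: they have to be found in the camera images.
- carrier: Bare aluminium plate 90 x 40 x 12 mm (its x, y, z), about 120 g, a round button 24 mm wide, 4 mm high on its +z face, 24 mm from the middle towards +x; other end bare. Origin: centre of the 90 x 40 underside (plate spans z 0 to 12 mm). Starts standing on a long edge in a rack groove: y axis up, +z (button) facing the rack's -y, top edge 46 mm above the bench; the rack leaves its middle 74 mm free.
- button (a point): Centre of the top of the carrier's button (16 mm above the plate's underside); it has a dark dot.
- spare: Plain carrier: the same plate without a button, standing in the rack's other groove the same way. Same origin and axes. Leave it in place.
- rack: Fixed black rack 104 x 108 mm (its x, y), floor 6 mm thick, a cheek 34 mm high at each x end, open between. Each cheek has two upright grooves 16 mm wide, at y = -35 and +35 mm; a plate stands with its ends in a pair of grooves, lengthwise along x. Which carrier is in which varies. Origin: centre of the underside. Lift a plate 35 mm to clear it.
- jig: Fixed jig plate 230 x 80 x 12 mm, x -75 to +155, y -40 to +40 mm. Origin on the bench under the clamp post; +x towards the nest, -x towards the handle. Post: x -40 to +14, y -15 to +15 mm, 84 mm high. The clamp arm (68 mm, hinged at 56.5 mm height, rubber foot at its end) stands upright when open: tip up to 135 mm high, reaching to x = +36 mm with the foot.
- nest (a point): Where the carrier's origin must come, its axes along these (the jig's; button end to +x): middle of the top of a pedestal 92 x 34 mm, 26 mm above the bench, at jig x = 94 mm. An end stop (30 mm wide) stands at nest x = -45 mm, two side pins (8 mm thick, at x = -31 and +31 mm) touch the long side at y = -20 mm; all 10 mm above the top. +x and +y are open; 14 mm of depth for fingertips beside it.
- handle_pivot (a point): Pivot of the clamp handle, on the post 75.5 mm above the bench, at jig x = -25 mm; its axis is the jig's y. Axes as the jig's.
- handle_grip (a point): Point on the axis of the handle's round rubber grip, 90 mm from the pivot. The grip is 16 mm thick and runs from 40 to 116 mm from the pivot; the rest is a steel bar 8 x 10 mm.
- clamp_handle (a joint): Handle angle, rad: 0 open (1.28 rad above horizontal, leaning to jig -x; starts 0 to 0.1), growing as it is pushed towards -x and down; 1.27 is the locked stop (horizontal). Friction about 0.6 N at the grip; over a carrier the foot meets it near 0.9 and the push rises to about 5 N, falling to nothing at the dead centre 1.15; past it the handle snaps to the stop and stays. Let go before that, it springs back to 0.9.
- clamp_foot: Sprung rubber foot 15 mm across on the clamp arm (its origin is at the arm's hinge). Clamped, it presses on the carrier's bare end, 68 mm from the jig origin, 26 mm from the nest's middle.
- bottle: Amber bottle 60 mm across, 120 mm high, a bystander at the back of the bench. Origin: centre of its base.
- dish: Closed flat dish 90 mm across, 16 mm high, a bystander at the back. Origin: centre of its base.
- slide_box: Closed red box 100 x 85 x 35 mm, a bystander at the back. Origin: centre of its base.
There are look-alikes about, which are no part of the job. What is shaped like the carrier but green or pink is not meant.

How it is judged:
By the outcome, as a careful person would: the job done as asked, in the order asked, and still so for the second after the job is handed in, with the robot touching nothing.
It also fails if it takes over 58 s, if anything falls off the work surface, if the arm or the gripper's body presses on something with over 40 N, if the wrist force passes 120 N, or if a joint passes its speed limit or range.

## Working session

There is one attempt and no reset: what is moved stays moved. The work goes in short steps, each a Python script; the robot and the scene stay as the last script left them, time stands still between calls to the robot, and variables do not carry over. Pictures are saved under pics/ and viewed, and the job is handed in when it is done.

```bash
ls; mkdir -p pics
python3 - <<'E'
from station import *
import cv2
for n in("top","side"):
    im,d=get_image(n); cv2.imwrite(f"pics/{n}0.png",im[:,:,::-1]); 
    import numpy as np
    np.savez(f"{n}0.npz",im=im,d=d)
    print(n,calibration(n))
print(current_t(),current_ee_pos(),current_eef_rot(),current_opening())
import station; print(getattr(station,'pinch_z',None))
E
```

```text
pics
top {'intrinsics': array([[608.65783925,   0.        , 307.05854736],
       [  0.        , 608.65783925, 260.87948623],
       [  0.        ,   0.        ,   1.        ]]), 'k1': 0.06426263726932044, 'R': array([[-0.01895854, -0.99951473, -0.02471613],
       [-0.98269376,  0.02318404, -0.18378103],
       [ 0.18426487,  0.02080416, -0.98265642]]), 't': array([0.11976086, 0.59054338, 1.15065966])}
side {'intrinsics': array([[528.70615774,   0.        , 315.79410968],
       [  0.        , 528.70615774, 241.56911967],
       [  0.        ,   0.        ,   1.        ]]), 'k1': -0.13941032840046522, 'R': array([[-0.90381171, -0.42792347,  0.00242903],
       [-0.21549822,  0.45023242, -0.86651676],
       [ 0.36970923, -0.78369144, -0.49914208]]), 't': array([0.57964207, 0.18543541, 0.81775373])}
0.1 [ 0.22182812 -0.61006099  0.23001132] [ 0.57962723 -0.57873308  0.40637651 -0.40491781] 0.085490529970247
0.0187
```

View pics/top0.png

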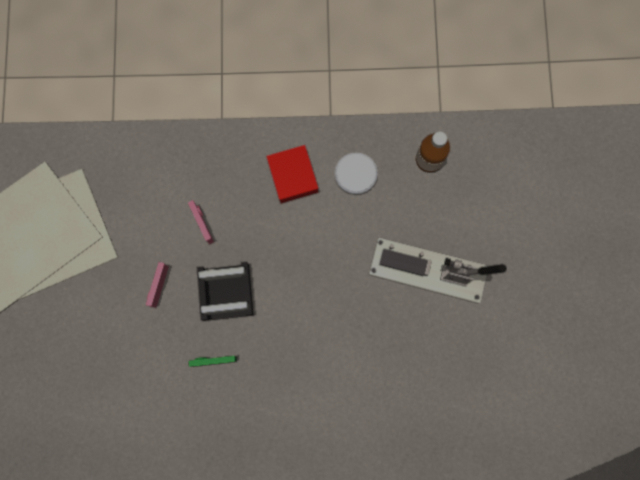

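View pics/side0.png

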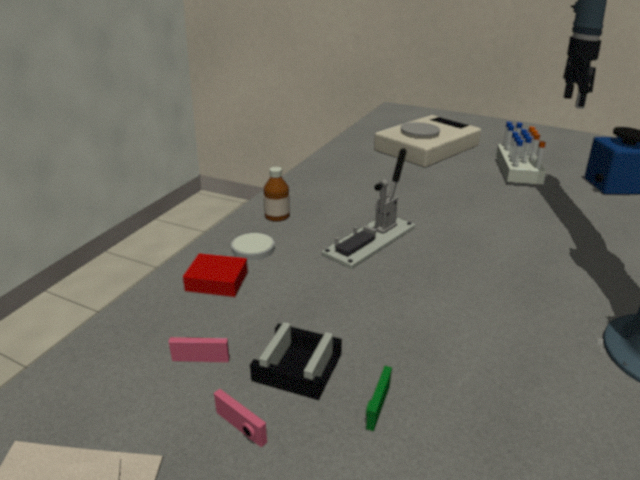

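```bash
cat > h.py <<'E'
import numpy as np, cv2
from station import *
C={n:calibration(n) for n in("top","side")}
def ray(n,uv):
    c=C[n]; p=cv2.undistortPoints(np.array(uv,float).reshape(-1,1,2),c["intrinsics"],np.array([c["k1"],0,0,0.]))[:,0]
    d=np.c_[p,np.ones(len(p))]@c["R"]; return -c["R"].T@c["t"],d
def onz(n,uv,z):
    o,d=ray(n,uv); return o+d*((z-o[2])/d[:,2])[:,None]
def proj(n,X):
    c=C[n]; return cv2.projectPoints(np.array(X,float).reshape(-1,1,3),cv2.Rodrigues(c["R"])[0],c["t"],c["intrinsics"],np.array([c["k1"],0,0,0.]))[0][:,0]
def cloud(n,d):
    v,u=np.mgrid[:480,:640]; o,r=ray(n,np.c_[u.ravel(),v.ravel()])
    return (o+r*d.reshape(-1,1)).reshape(480,640,3)
def crop(im,x,y,w,h,name,s=6):
    cv2.imwrite("pics/"+name,cv2.resize(im[y:y+h,x:x+w,::-1],None,fx=s,fy=s,interpolation=cv2.INTER_CUBIC))
E
python3 - <<'E'
from h import *
t=np.load("top0.npz");s=np.load("side0.npz")
a=lambda im:im
def cr(im,x,y,w,h): return cv2.resize(im[y:y+h,x:x+w,::-1],(400,300),interpolation=cv2.INTER_CUBIC)
A=cr(t["im"],185,255,80,60);B=cr(s["im"],240,310,120,90);Cc=cr(t["im"],365,225,144,108);D=cr(s["im"],310,140,128,132)
cv2.imwrite("pics/crops0.png",np.vstack([np.hstack([A,B]),np.hstack([Cc,D])]))
E
```

```text
(no output)
```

View pics/crops0.png

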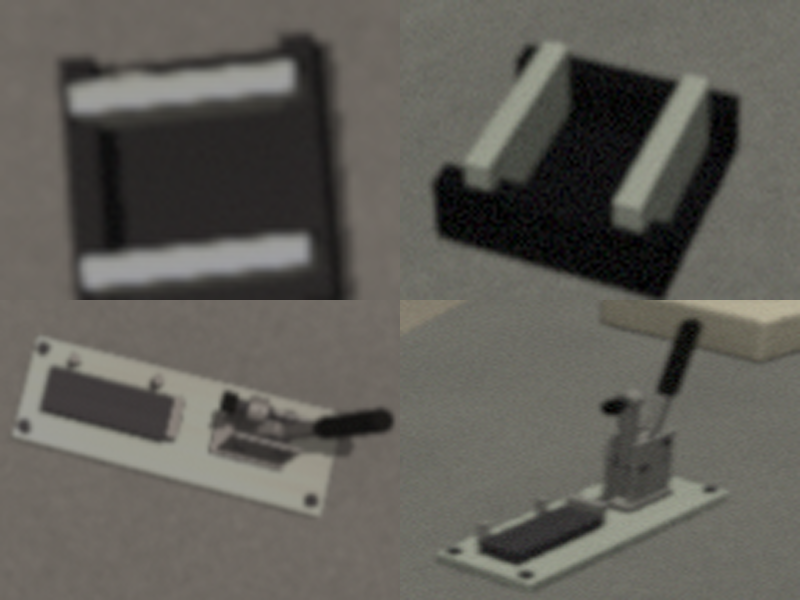

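Run:
```python
from h import *
t=np.load("top0.npz");s=np.load("side0.npz")
f=lambda im:np.clip(im.astype(float)*2.2,0,255).astype(np.uint8)
crop(f(t["im"]),192,258,66,66,"rackzoom.png",9)
P=cloud("top",t["d"])
# pixel heights
for v in range(262,282,1): print(v,*(f"{1000*P[v,u,2]:.0f}" for u in range(198,250,3)))
print(-C["side"]["R"].T@C["side"]["t"])
# white mask in rack
im=t["im"].astype(int); m=(im.min(2)>105).astype(np.uint8); m2=np.zeros_like(m); m2[258:325,192:258]=m[258:325,192:258]
n,l,st,ce=cv2.connectedComponentsWithStats(m2)
for i in range(1,n):
    if st[i,4]<50: continue
    ct=cv2.findContours((l==i).astype(np.uint8),0,1)[0][0]; print(st[i],ce[i],cv2.minAreaRect(ct))
    print(onz("top",cv2.boxPoints(cv2.minAreaRect(ct)),.046).round(4), onz("top",[ce[i]],.046))
```

```text
262 1 4 3 -2 0 4 -2 1 -3 3 -0 1 0 0 2 33 35 7
263 -3 -4 1 -1 2 0 -0 -0 3 4 2 2 -2 0 3 35 37 3
264 -2 -1 -1 2 -4 1 -1 2 5 -3 1 0 2 -2 5 35 37 8
265 1 -3 -3 1 -3 -1 2 -1 -4 2 -3 6 6 9 7 34 37 7
266 32 35 3 0 1 -1 4 3 3 10 5 9 8 1 6 36 35 9
267 37 36 17 -0 -3 11 6 5 7 9 7 5 10 45 48 47 37 11
268 32 35 18 5 6 4 7 4 8 6 47 46 44 47 45 46 34 14
269 35 39 20 8 42 36 6 44 45 50 48 48 46 49 48 48 31 19
270 1242 37 20 41 46 43 47 47 47 51 46 44 46 47 49 45 43 15
271 33 41 46 45 49 42 49 49 48 45 49 49 42 48 45 47 34 23
272 49 47 47 47 48 48 44 48 46 44 49 47 48 44 45 49 37 21
273 51 47 46 49 47 48 49 47 50 45 49 49 44 42 48 41 19 15
274 47 48 49 48 48 44 49 48 45 46 45 39 34 35 30 27 39 23
275 37 44 46 50 44 44 48 43 43 35 33 33 28 23 18 33 34 21
276 38 53 48 43 46 38 34 31 27 26 14 21 12 14 7 33 34 27
277 35 48 38 32 35 30 24 24 18 14 8 9 5 8 9 36 35 27
278 37 31 28 22 19 15 13 6 7 5 4 3 13 5 8 31 33 26
279 37 33 30 16 8 4 5 6 12 2 7 7 9 8 5 36 38 34
280 37 35 31 8 9 8 3 7 5 9 2 7 10 7 7 36 35 37
281 34 38 26 5 6 9 5 7 6 6 9 6 5 5 9 33 33 39
[0.26151719 0.80542001 0.56745021]
[199 267  45  11 283] [220.85159011 272.08480565] ((221.0049591064453, 272.0494689941406), (6.467741966247559, 44.57766342163086), 84.2894058227539)
[[0.5793 0.3248 0.046 ]
 [0.5862 0.236  0.046 ]
 [0.5732 0.2347 0.046 ]
 [0.5663 0.3233 0.046 ]] [[0.57616947 0.28004445 0.046     ]]
[201 302  46  11 291] [223.43642612 306.7628866 ] ((223.53048706054688, 306.7744140625), (6.294597625732422, 45.49779510498047), 83.6598129272461)
[[0.5088 0.3196 0.046 ]
 [0.5167 0.2302 0.046 ]
 [0.5043 0.2288 0.046 ]
 [0.4964 0.3181 0.046 ]] [[0.5065587  0.27437796 0.046     ]]
```

View pics/rackzoom.png

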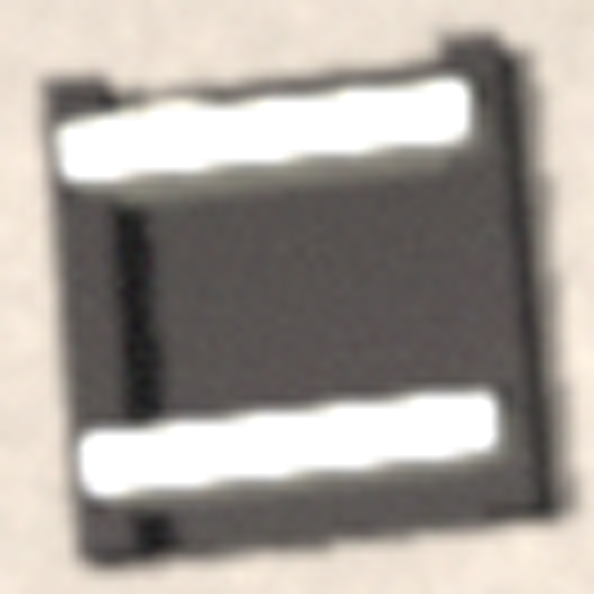

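Candidates for the carrier in the top view are the bare plates at (221,272) and (223,307), two pink ones at (200,222) and (157,285), and a green one at (212,361). The one meant is the bare plate at (221,272). The enlarged crop shows a bulge on its upper side at px (212,269), with depth giving about 38 mm height there. That is the button facing world +x and offset towards world +y, as described. The plate at (223,307) is plain. Next I'll measure the jig.

Run:
```python
from h import *
t=np.load("top0.npz");s=np.load("side0.npz")
f=lambda im:np.clip(im.astype(float)*1.8,0,255).astype(np.uint8)
crop(f(t["im"]),365,232,100,70,"jigtop.png",8)
crop(f(s["im"]),315,205,105,65,"jigside.png",7)
im=t["im"]
print(im[270,376],im[262,405],im[300,430])
```

```text
[135 135 129] [64 59 59] [111 106  99]
```

View pics/jigtop.png

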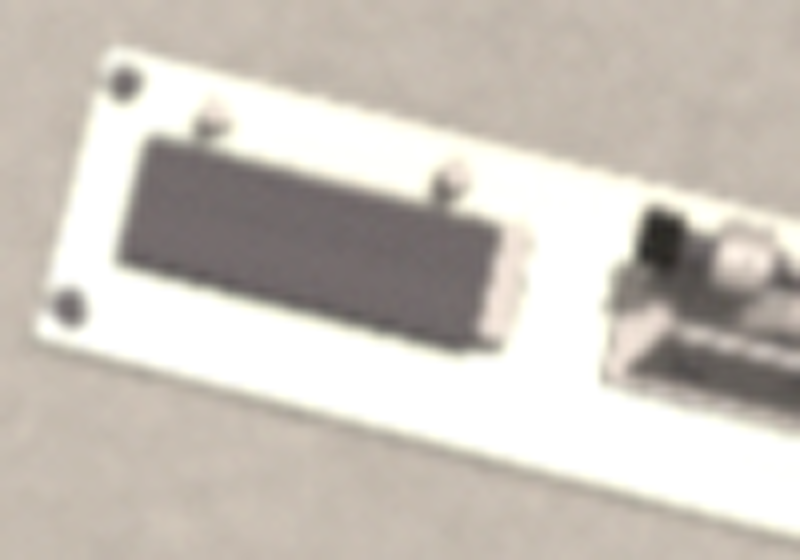

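View pics/jigside.png

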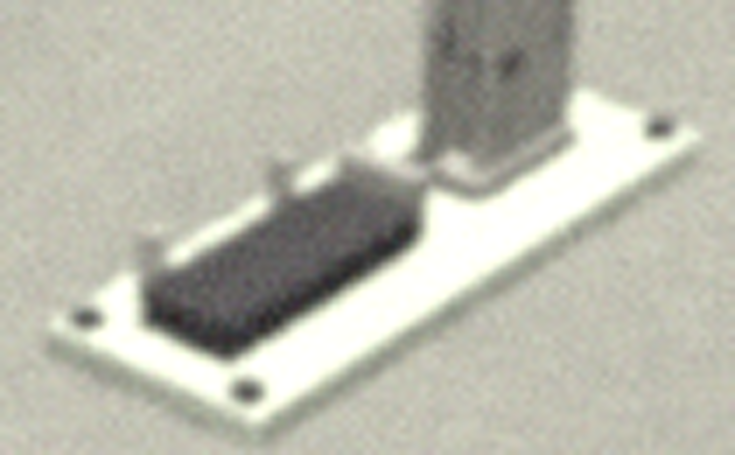

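Run:
```python
from h import *
t=np.load("top0.npz");im=cv2.GaussianBlur(t["im"],(3,3),0).astype(int)
mn=im.min(2)
# plate: bright mask hull
roi=np.zeros((480,640),np.uint8); roi[232:305,362:500]=1
m=((mn>113)&(roi>0)).astype(np.uint8)
n,l,st,ce=cv2.connectedComponentsWithStats(m); i=1+np.argmax(st[1:,4]); print(st[i])
ct=np.vstack(cv2.findContours((l==i).astype(np.uint8),0,1)[0])
W=onz("top",ct.reshape(-1,2),.012)[:,:2]
r=cv2.minAreaRect((W*1000).astype(np.float32)); print("plate rect mm",r, cv2.boxPoints(r).round(1).tolist())
d=((mn<90)&(roi>0)).astype(np.uint8); d[:,430:]=0
n,l,st,ce=cv2.connectedComponentsWithStats(d); i=1+np.argmax(st[1:,4]); print(st[i],ce[i])
k=cv2.morphologyEx((l==i).astype(np.uint8),cv2.MORPH_OPEN,np.ones((7,7)))
ct=np.vstack(cv2.findContours(k,0,1)[0])
r2=cv2.minAreaRect((onz("top",ct.reshape(-1,2),.026)[:,:2]*1000).astype(np.float32)); print("nest",r2,cv2.boxPoints(r2).round(1).tolist())
# predicted nest from plate: 
# side cam check of plate corners by eye
S=np.array([[315+50/7,205+333/7],[315+258/7,205+432/7],[315+700/7,205+135/7]])
print("side corners",onz("side",S,.012).round(4).tolist())
Tt=np.array([[365+110/8,232+48/8],[365+38/8,232+340/8]])
print("top corners",onz("top",Tt,.012).round(4).tolist())
# handle black grip
b=((t["im"].max(2)<45)); b[:,:476]=0;b[:250]=0;b[290:]=0;b[:,512:]=0
v,u=np.nonzero(b);print("grip",u.min(),u.max(),v.min(),v.max(),u.mean(),v.mean())
```

```text
[ 369  238  116   65 2494]
plate rect mm ((577.892822265625, -138.25738525390625), (229.86138916015625, 79.60346984863281), 73.77822875976562) [[507.6000061035156, -237.5], [584.0, -259.70001220703125], [648.2000122070312, -39.0], [571.7999877929688, -16.799999237060547]]
[380 248  47  28 780] [403.4974359  262.07564103]
nest ((591.9308471679688, -86.62224578857422), (91.46210479736328, 36.44734573364258), 75.06498718261719) [[562.5, -126.0999984741211], [597.7999877929688, -135.5], [621.2999877929688, -47.099998474121094], [586.0999755859375, -37.70000076293945]]
side corners [[0.6421, -0.0318, 0.012], [0.5676, -0.0084, 0.012], [0.5052, -0.2331, 0.012]]
top corners [[0.6458, -0.0407, 0.012], [0.5699, -0.0193, 0.012]]
grip 478 505 265 274 491.6436170212766 269.4468085106383
```

Run:
```python
from h import *
t=np.load("top0.npz");s=np.load("side0.npz")
T=[[380.5,242.4],[373.5,270.25]];S=[[327.4,250.4],[350.3,260.7]]
print(onz("top",T,.012),onz("side",S,.012))
P=cloud("top",t["d"]);Q=cloud("side",s["d"])
print("bench z top",np.median(P[330:345,300:420,2]),np.median(P[200:225,300:360,2]),"side",np.median(Q[270:300,350:400,2]),np.median(Q[230:260,430:500,2]))
print("dish/box centroid")
def cen(n,im,d,m,box):
    mm=np.zeros(m.shape,bool);mm[box[1]:box[3],box[0]:box[2]]=m[box[1]:box[3],box[0]:box[2]]
    v,u=np.nonzero(mm);return [[u.mean(),v.mean()]]
for n,a,box in(("top",t,(330,145,385,200)),("side",s,(225,228,280,262))):
    m=a["im"].min(2)>135
    c=cen(n,a["im"],a["d"],m,box);print(n,c,onz(n,c,.016))
```

```text
[[ 0.63640536 -0.04392876  0.012     ]
 [ 0.57856683 -0.02730692  0.012     ]] [[ 0.63602633 -0.04421636  0.012     ]
 [ 0.57871669 -0.02753981  0.012     ]]
bench z top 0.001004381953075284 0.0010919627760535011 side -0.0010251170644048901 -0.0012685352196244448
dish/box centroid
top [[np.float64(355.60766721044047), np.float64(171.99673735725938)]] [[0.78791034 0.00249767 0.016     ]]
side [[np.float64(252.21259842519686), np.float64(242.6755905511811)]] [[0.78757293 0.00101386 0.016     ]]
```

```bash
cat >> h.py <<'E'
from scipy.spatial.transform import Rotation as Ro
PHI=np.radians(73.85); NEST=np.array([.593,-.0864,.026]); JX=np.array([np.cos(PHI),np.sin(PHI),0]); JY=np.array([-np.sin(PHI),np.cos(PHI),0])
def quat(xc_ang,tilt=0,flip=False):
    """tool orientation: jaws along plate normal; xc_ang: deg of carrier x; tilt deg raises button side"""
    a=np.radians(xc_ang); xc=np.array([np.cos(a),np.sin(a),0]); zc=np.array([np.sin(a),-np.cos(a),0])
    y=np.array([0,0,-1.]); x=-zc if flip else zc
    M=np.c_[x,y,np.cross(x,y)]
    M=Ro.from_rotvec(-np.radians(tilt)*xc).as_matrix()@M
    q=Ro.from_matrix(M).as_quat(); return [q[3],q[0],q[1],q[2]]
E
python3 - <<'E'
from h import *
for fl in(0,1):
  for nm,p,q in(("rack",[.5762,.274,.03],quat(94.8,0,fl)),("up",[.5762,.274,.25],quat(94.8,0,fl)),("lay",[.50,.11,.0245],quat(73.85,28,fl)),("nest",[*NEST[:2],.014],quat(73.85,0,fl)),("hand",[.53,-.30,.0835],quat(73.85,0,fl))):
    print(fl,nm,ik(p,q))
# direction check
M=Ro.from_quat(np.roll(quat(73.85,28),-1)).as_matrix();print(M.round(2))
print(current_t())
E
```

```text
0 rack [ 0.18539875  0.83468161 -0.95201223  1.71680465  0.78701205  1.02046267
 -0.97002396]
0 up [ 0.23843191  0.55157735 -1.02837028  1.56970076  0.48483898  1.29783975
 -0.77379059]
0 lay [-0.7639166   0.34150897  0.27012712  2.36542706  1.2142013   0.27385767
 -1.96242162]
0 nest [ 0.46734509  0.61821527 -0.48701574  1.83414957  0.3934266   0.78600915
 -0.50724238]
0 hand [ 0.68488233  0.49307771 -0.2944777   1.79658057  0.17950105  0.87802725
  0.02656727]
1 rack [ 0.33826693  1.06178705 -1.25603171  1.71053659  1.0789032   1.22856975
  2.02232219]
1 up [ 0.34380922  0.67363704 -1.2442202   1.5655467   0.64669302  1.37349764
  2.26039073]
1 lay [-0.14419925  0.35983517 -0.39119471  2.33732161  1.39024936  0.47565846
  1.0934967 ]
1 nest [ 0.97011933  1.04659822 -1.25573214  1.81246856  1.09727107  1.18071867
  2.19781072]
1 hand [-0.45377626  1.04694514  1.3647363   1.84903464 -1.0991309   1.25797466
 -2.15938377]
[[ 0.85  0.45  0.28]
 [-0.25 -0.13  0.96]
 [ 0.47 -0.88 -0.  ]]
0.1
```

Run:
```python
from h import *
q=quat(94.8)
goto([.5762,.274,.25],q); print(current_t(),current_ee_pos(),current_qpos().round(2) if hasattr(current_qpos(),'round') else current_qpos())
servo_line([.5762,.274,.075],max_speed=.25)
im,_=get_image("top");crop(im,170,235,100,75,"pre.png",8)
print(current_t(),current_contact_force())
for x in(.5,.54,.58,.62): print(x,ik([x,.11,.0245],quat(73.85,28)),ik([x,.11,.0245],quat(90,28)))
```

```text
3.425 [0.57685156 0.27275237 0.24973462] [ 0.24  0.55 -1.03  1.57  0.49  1.3  -0.77]
4.325 [-0.41136065  0.08782955  0.90633264]
0.5 [-0.19333704  0.35308278 -0.3390469   2.33949823  1.37879813  0.45840399
 -2.04537848] [-0.04835453  0.33232106 -0.38902287  2.38166356  1.62001444  0.30336789
 -1.93944853]
0.54 [-0.12443065  0.40577909 -0.36980902  2.25665739  1.3510979   0.47021033
 -1.95440532] [ 0.00400581  0.38647055 -0.40939783  2.29720128  1.53502293  0.30892585
 -1.80078123]
0.58 [-0.06981645  0.45905689 -0.39536379  2.17142262  1.31762992  0.48588362
 -1.86342159] [ 0.0531745   0.44227922 -0.4358817   2.21034989  1.44698687  0.32389425
 -1.66243779]
0.62 [-0.02716322  0.51284837 -0.41640917  2.08368041  1.28097827  0.50477078
 -1.77360019] [ 0.09812757  0.5000207  -0.46626572  2.12105625  1.36542205  0.34766706
 -1.53213397]
```

View pics/pre.png

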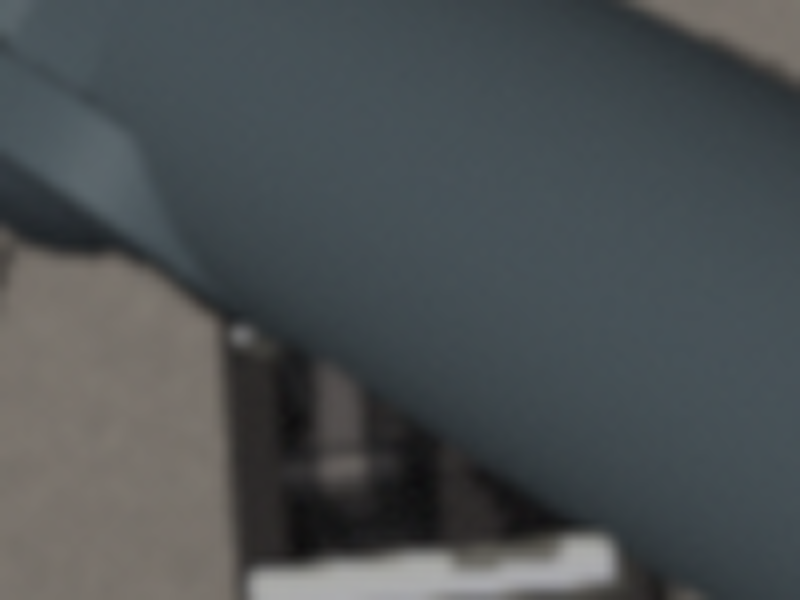

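The arm hides the plate from the top camera. The side view will check the grasp.

Run:
```python
from h import *
servo_line([.5762,.274,.030],max_speed=.15)
print(current_ee_pos(),current_contact_force())
close_gripper(); print(current_t(),current_opening(),current_ee_pos(),current_contact_force())
servo_line([.5762,.274,.12],max_speed=.15)
print(current_t(),current_opening(),current_contact_force())
im,_=get_image("side");crop(im,200,260,200,150,"grasp.png",4)
```

```text
[0.57614372 0.27399747 0.03004853] [0.92494127 0.99764149 0.25882852]
5.4417 0.010484632123409738 [0.57655438 0.27419202 0.03045057] [-0.06393287 -0.28784214  2.81530665]
6.1917 0.010256553230446715 [ 0.08486994  0.73762334 -1.43028601]
```

View pics/grasp.png

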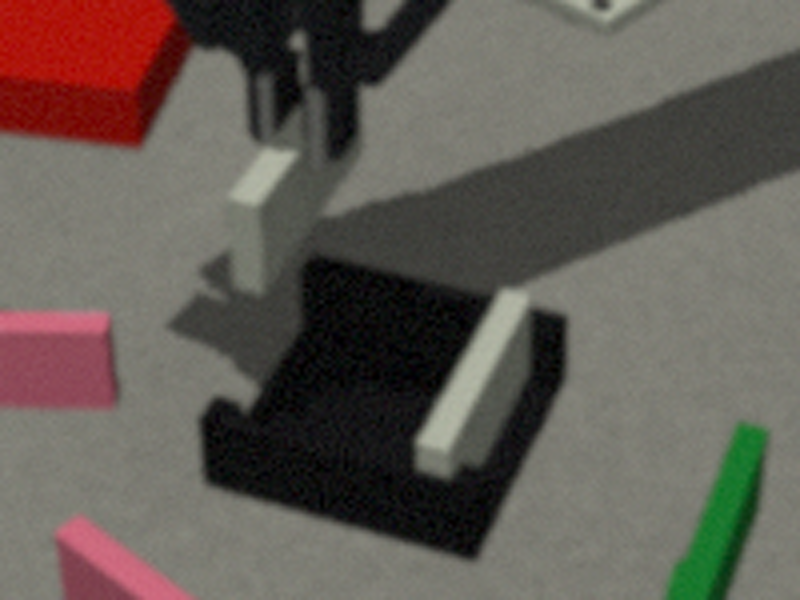

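The plate is held upright, clear of the rack, and the spare hasn't moved. Next I'll carry it over, tilt it and lower it.

Run:
```python
from h import *
q=quat(73.85,28)
servo_line([.57,.11,.12],q,max_speed=.12)
print(current_t(),current_ee_pos(),current_opening())
servo_line([.57,.11,.035],max_speed=.15)
f0=np.array(current_contact_force())
for z in(.0285,.0265,.0255,.0245,.0237):
    servo_line([.57,.11,z],max_speed=.05)
    f=np.array(current_contact_force())-f0; print(z,f.round(1),current_t())
    if f[2]>3: break
im,_=get_image("side");crop(im,250,220,160,120,"tilt.png",5)
```

```text
7.7583 [0.57024605 0.11062379 0.12024157] 0.010444930293820133
0.0285 [ 0.  -1.   0.1] 8.7583
0.0265 [-1.   0.3  0.7] 9.0083
0.0255 [-0.1  0.   0.5] 9.2583
0.0245 [-0.4  0.8  0.5] 9.5083
0.0237 [-2.8 -0.2  5.4] 9.7583
```

View pics/tilt.png

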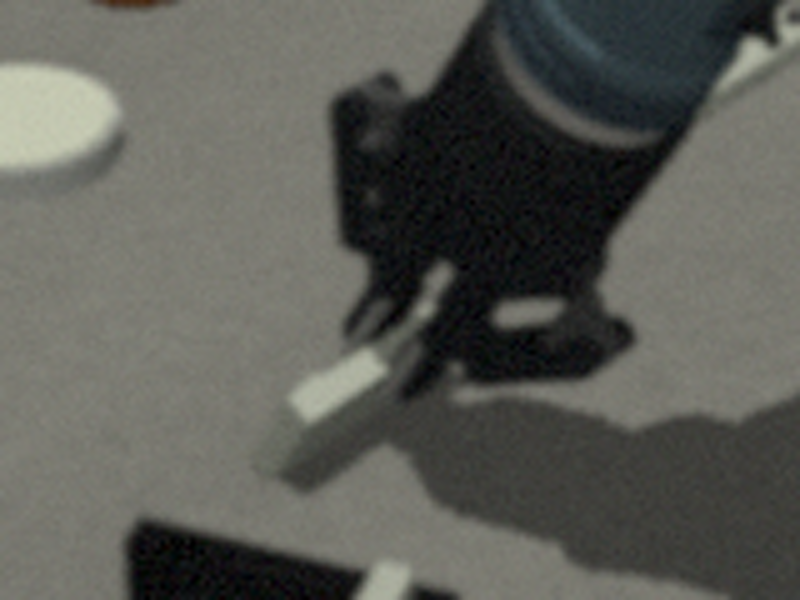

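Contact with the bench is confirmed at 5.4 N. Releasing: the lower finger lets the plate down as it opens.

Run:
```python
from h import *
open_jaws(); print(current_t(),current_opening(),current_contact_force())
M=Ro.from_quat(np.roll(quat(73.85,28),-1)).as_matrix()
p=np.array(current_ee_pos()); servo_line(p-M[:,1]*.14,max_speed=.25)
print(current_t(),current_ee_pos())
np.savez("lay.npz",**{n+k:v for n in("top","side") for k,v in zip(("im","d"),get_image(n))})
a=np.load("lay.npz")
A=lambda im,x,y,w,h:cv2.resize(im[y:y+h,x:x+w,::-1],(400,300),interpolation=cv2.INTER_CUBIC)
cv2.imwrite("pics/lay.png",np.hstack([A(a["topim"],220,210,160,120),A(a["sideim"],250,220,160,120)]))
```

```text
10.525 0.08541956705046615 [-0.53086422  0.43960077  0.58132619]
11.2333 [0.50698529 0.12763495 0.1472693 ]
```

View pics/lay.png

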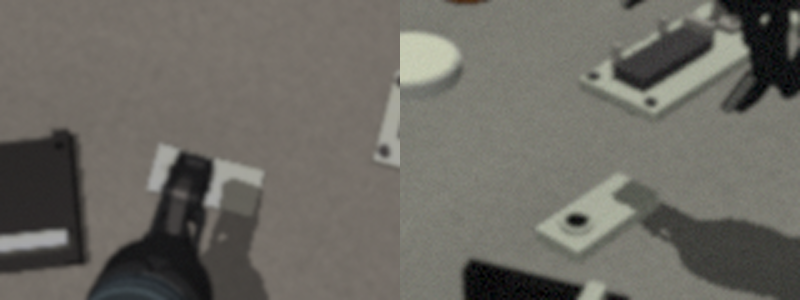

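Run:
```python
from h import *
a=np.load("lay.npz");f=lambda im:np.clip(im.astype(float)*1.5,0,255).astype(np.uint8)
A=lambda im,x,y,w,h:cv2.resize(f(im)[y:y+h,x:x+w,::-1],None,fx=10,fy=10,interpolation=cv2.INTER_CUBIC)
cv2.imwrite("pics/lay2.png",np.vstack([A(a["sideim"],300,285,60,40)[:300],A(a["topim"],275,264,60,30)]))
cv2.imwrite("pics/lay2.png",np.vstack([A(a["sideim"],300,286,55,36),A(a["topim"],275,264,55,24)]))
```

```text
(no output)
```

View pics/lay2.png

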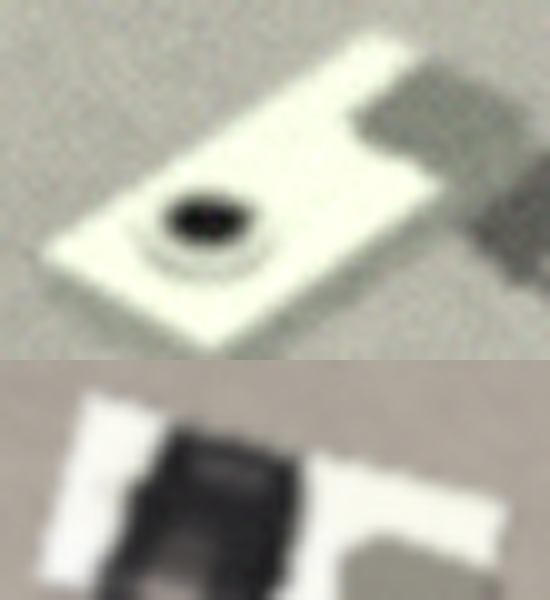

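Run:
```python
from h import *
s=onz("side",np.array([[304.5,311.5],[321.3,320.5],[337.2,289]])-.45,.012)[:,:2]*1e3
t=onz("top",np.array([[284,267.2],[279.2,285.5],[325.8,278]])-.45,.012)[:,:2]*1e3
for c in(s,t):
    print(c.round(1).tolist(),np.linalg.norm(c[1]-c[0]).round(1),np.linalg.norm(c[2]-c[0]).round(1))
    d=c[0]-c[2];w=c[0]-c[1];print(np.degrees(np.arctan2(d[1],d[0])),np.degrees(np.arctan2(w[1],w[0]))+90,"centre",(c[1]+c[2])/2)
b=onz("side",[[320.45,307.55]],.016);print("dot",b*1e3)
u=np.array([np.cos(np.radians(74)),np.sin(np.radians(74))]);print("centre from dot",b[0,:2]*1e3-24*u)
```

```text
[[588.8, 158.1], [552.4, 168.1], [564.9, 72.1]] 37.8 89.2
74.41906312928171 74.6305059126269 centre [558.63843338 120.10222153]
[[590.1, 156.7], [552.4, 166.9], [565.7, 71.4]] 39.1 88.7
74.0211877814444 74.78959567188646 centre [559.03609045 119.14928247]
dot [[565.41102712 141.71814169  16.        ]]
centre from dot [558.79573059 118.64786099]
```

Run:
```python
from h import *
a=np.radians(74.2); g=np.array([.5589,.1193])+.003*np.array([np.cos(a),np.sin(a)])
q=quat(74.2)
servo_line([*g,.13],q,max_speed=.15); print(current_t(),current_ee_pos(),np.round(current_qpos(),2))
servo_line([*g,.003],max_speed=.15); print(current_ee_pos(),current_contact_force())
close_gripper(); print(current_t(),current_opening(),current_ee_pos(),current_contact_force())
servo_line([*g,.09],max_speed=.15); print(current_t(),current_opening(),current_contact_force())
np.savez("held.npz",im=get_image("side")[0]); im=np.load("held.npz")["im"];crop(im,250,200,160,120,"held.png",5)
```

```text
12.2833 [0.55828266 0.12272631 0.12892254] [ 0.38  0.49 -0.82  1.84  0.42  1.   -0.89]
[0.56066193 0.12269976 0.00401866] [ 0.57333147  0.17975933 -0.72609578]
13.775 0.037882421580944785 [0.56075827 0.12244812 0.00404654] [-0.12672143  0.36991352  5.97197041]
14.5083 0.03820593563524095 [ 0.88099689  0.93461739 -1.61130104]
```

View pics/held.png

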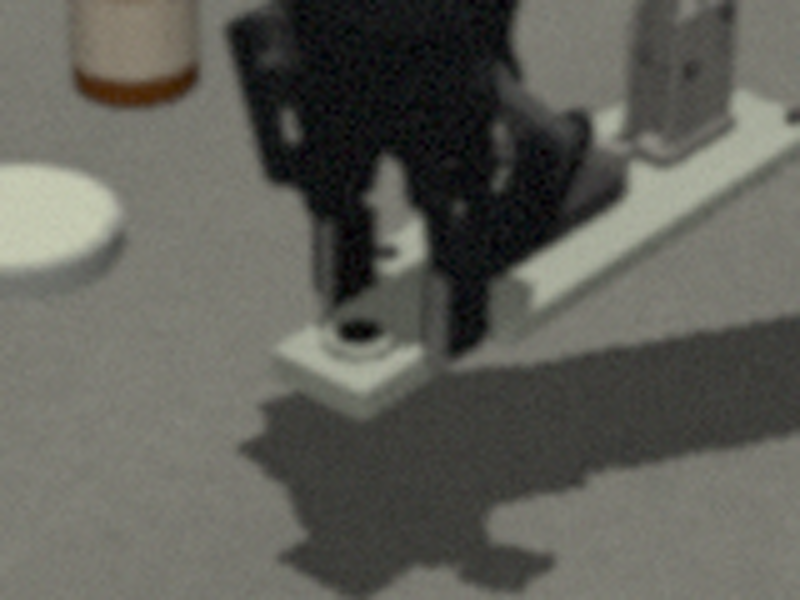

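Run:
```python
from h import *
q=quat(73.85)
P=lambda dx,dy,z: NEST*[1,1,0]+JX*(.003+dx)+JY*dy+[0,0,z]
def F(): return np.mean([current_contact_force() for _ in range(4)],0)
servo_line(P(.008,.003,.09),q,max_speed=.18)
servo_line(P(.006,.003,.05),max_speed=.12); f0=F(); print(current_t(),current_ee_pos()-P(.006,.003,.05),f0)
for z in(.036,.0335,.0325,.0315,.0308,.0301,.0295):
    servo_line(P(.006,.003,z),max_speed=.06); f=F()-f0; print(z,f.round(1),current_t())
    if f[2]>3: break
np.savez("n1.npz",s=get_image("side")[0],t=get_image("top")[0]); im=np.load("n1.npz");crop(im["s"],310,180,110,82,"n1s.png",7);crop(im["t"],365,225,100,75,"n1t.png",7)
```

```text
16.3 [-0.00051489  0.0006532  -0.00061316] [ 0.41235498 -0.19184956 -0.48787018]
0.036 [-0.5 -1.2 -1. ] 16.6833
0.0335 [-0.7  0.3 -1.2] 16.9333
0.0325 [-0.1 -0.2 -0.9] 17.1833
0.0315 [-0.7  0.7 -0.5] 17.4333
0.0308 [-0.2  0.  -0.1] 17.6833
0.0301 [ 0.2  0.1 -0.3] 17.9333
0.0295 [-2.2 -0.4  4.7] 18.1833
```

View pics/n1s.png

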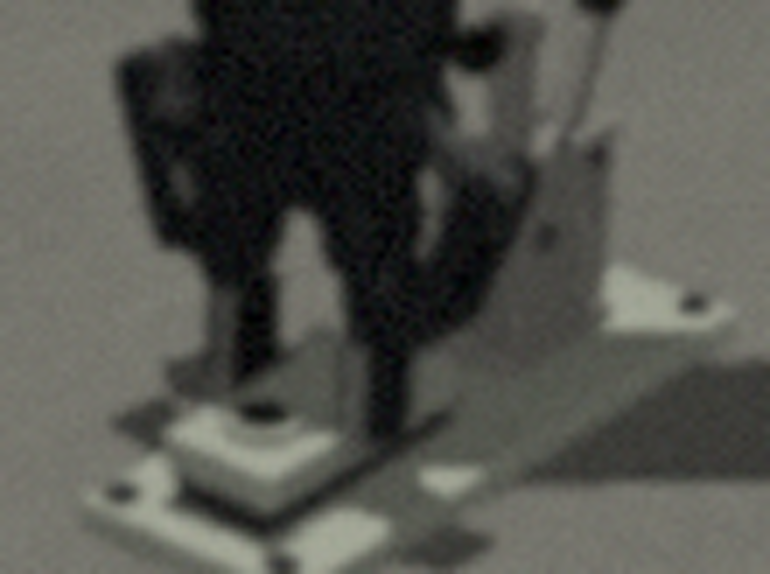

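View pics/n1t.png

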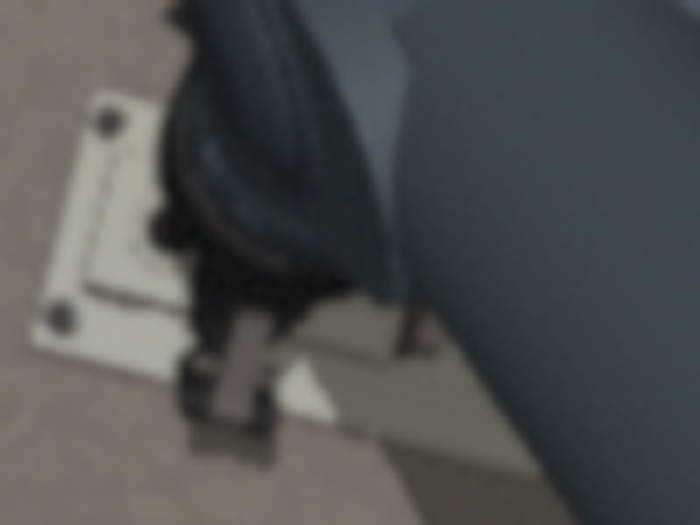

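The carrier is resting on the pedestal. Now I'll slide it to the end stop, then to the pins, watching the force.

```bash
cat > st.py <<'E'
from h import *
P=lambda dx,dy,z: NEST*[1,1,0]+JX*(.003+dx)+JY*dy+[0,0,z]
def F(): return np.mean([current_contact_force() for _ in range(4)],0)
E
python3 - <<'E'
from st import *
Z=.0300
servo_line(P(.006,.003,Z),max_speed=.05); f0=F(); print(f0)
dx=.006
while dx>-.005:
    dx-=.001; servo_line(P(dx,.003,Z),max_speed=.05); f=F()-f0; print("x",round(dx*1e3,1),(f@JX).round(1),(f@JY).round(1),f[2].round(1))
    if f@JX>6: break
dy=.003
while dy>-.006:
    dy-=.001; servo_line(P(dx,dy,Z),max_speed=.05); f=F()-f0; print("y",round(dy*1e3,1),(f@JX).round(1),(f@JY).round(1),f[2].round(1))
    if f@JY>6: break
print(current_t(),current_torque())
E
```

```text
[-1.60709457  0.21562569  3.56357506]
x 5.0 1.8 -0.1 -1.2
x 4.0 2.2 -1.8 -2.5
x 3.0 2.0 -1.8 -1.6
x 2.0 1.9 -2.6 -2.0
x 1.0 1.8 -1.2 -1.8
x 0.0 2.1 -1.4 -1.4
x -1.0 3.3 -1.1 -1.9
x -2.0 5.4 -2.5 -2.3
x -3.0 6.5 -2.8 -3.7
y 2.0 5.3 -0.4 -0.3
y 1.0 5.5 1.2 1.0
y 0.0 5.5 3.3 4.0
y -1.0 5.0 5.5 5.4
y -2.0 4.9 6.6 7.3
22.0333 [ 1.45657077  1.43126927 -0.08486504]
```

Run:
```python
from st import *
servo_line(P(-.004,-.004,.030),max_speed=.05); f=F(); print(f@JX,f@JY,f[2])
servo_line(P(-.002,-.0015,.030),max_speed=.05); f=F(); print(f@JX,f@JY,f[2])
open_jaws(); print(current_t(),current_opening(),current_contact_force())
servo_line(P(.0,-.0015,.12),max_speed=.2)
servo_line(P(.0,-.0015,.17)+JY*.16,max_speed=.25)
print(current_t())
np.savez("n2.npz",s=get_image("side")[0],t=get_image("top")[0]); im=np.load("n2.npz");crop(im["s"],315,200,80,60,"n2s.png",9);crop(im["t"],365,228,80,60,"n2t.png",9)
```

```text
6.2530039420425725 12.269947716191457 13.444125843548598
3.129221067631957 7.789284485013131 10.306641379872811
23.0667 0.08553187205181735 [0.49723003 0.21563892 0.2912287 ]
24.4833
```

View pics/n2s.png

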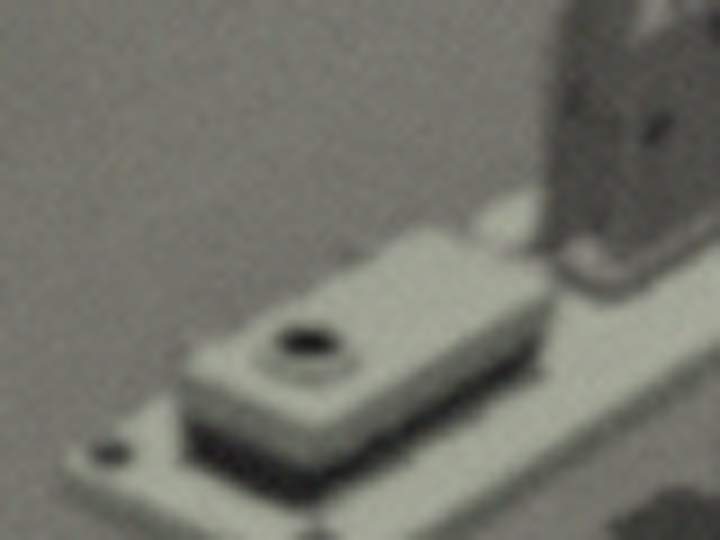

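View pics/n2t.png

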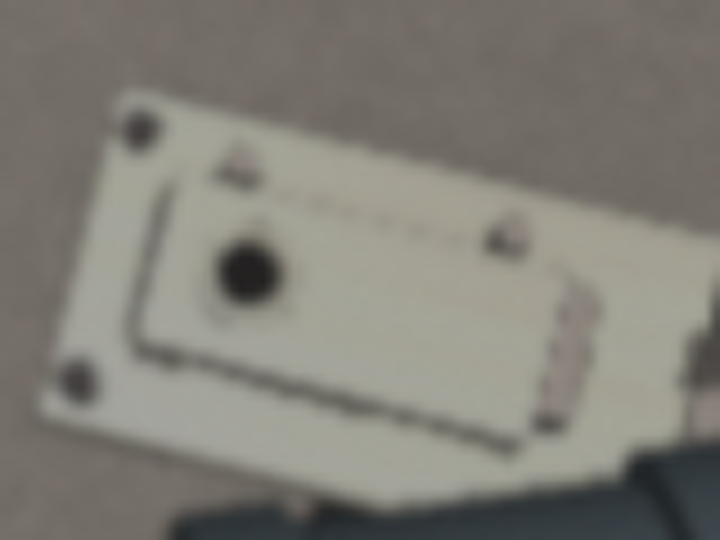

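Run:
```python
from st import *
a=np.load("n2.npz")
for n,k,b in(("top","t",(384,250,402,266)),("side","s",(342,232,358,246))):
    g=a[k].min(2).astype(float); x0,y0,x1,y1=b; r=g[y0:y1,x0:x1]; w=np.clip(75-r,0,None); 
    v,u=np.mgrid[y0:y1,x0:x1]; c=[(u*w).sum()/w.sum(),(v*w).sum()/w.sum()]
    X=onz(n,[c],.042)[0]; d=(X-NEST)*1e3; print(n,c,"in nest frame",(d@JX).round(2),(d@JY).round(2))
```

```text
top [np.float64(392.1728813559322), np.float64(257.9197740112994)] in nest frame 23.98 2.13
side [np.float64(348.83934426229507), np.float64(237.58360655737704)] in nest frame 23.75 2.27
```

Both views put the dot about 2.2 mm towards +y, and the carrier's edges look about 1° yawed from the jig (slopes 15.3° against 14.1°). So it isn't fully flush to the pins. I'll nudge it home with closed fingertips.

```bash
cat >> st.py <<'E'
N=lambda x,y,z: NEST*[1,1,0]+JX*x+JY*y+[0,0,z]
E
python3 - <<'E'
from st import *
close_gripper(); print(current_t(),current_opening())
servo_line(N(-.006,.055,.09),max_speed=.25)
servo_line(N(-.006,.055,.030),max_speed=.2); f0=F(); print(current_t(),f0)
for y in (.042,.039,.037,.035,.0335,.032,.031,.030,.029,.028,.027):
    servo_line(N(-.006,y,.030),max_speed=.06); f=F()-f0; e=current_ee_pos()-NEST; print(round(y*1e3,1),"actual",(e@JY*1e3).round(1),"f",(f@JX).round(1),(f@JY).round(1),f[2].round(1))
    if f@JY>8: break
print(current_t())
servo_line(N(-.006,.045,.030),max_speed=.15)
servo_line(N(-.0,.13,.14),max_speed=.25)
np.savez("n3.npz",s=get_image("side")[0],t=get_image("top")[0]); im=np.load("n3.npz");crop(im["t"],365,228,80,60,"n3t.png",9)
a=im
for n,k,b in(("top","t",(384,250,402,266)),("side","s",(342,232,358,246))):
    g=a[k].min(2).astype(float); x0,y0,x1,y1=b; r=g[y0:y1,x0:x1]; w=np.clip(75-r,0,None); 
    v,u=np.mgrid[y0:y1,x0:x1]; c=[(u*w).sum()/w.sum(),(v*w).sum()/w.sum()]
    X=onz(n,[c],.042)[0]; d=(X-NEST)*1e3; print(n,c,"in nest frame",(d@JX).round(2),(d@JY).round(2))
print(current_t())
E
```

```text
25.35 1.544001751157388e-05
26.475 [ 0.23031551 -0.41353746  0.14585264]
42.0 actual 40.4 f 1.0 -0.0 -0.4
39.0 actual 38.9 f -0.1 0.1 0.0
37.0 actual 37.0 f 0.3 0.4 -0.6
35.0 actual 34.9 f 0.5 0.7 0.1
33.5 actual 33.8 f 0.0 1.4 0.7
32.0 actual 32.2 f -0.3 0.4 -0.3
31.0 actual 31.9 f 1.5 3.8 1.7
30.0 actual 31.7 f 0.4 6.4 3.8
29.0 actual 31.7 f 1.8 7.6 5.0
28.0 actual 31.6 f 0.1 8.7 7.3
29.0917
top [np.float64(392.32395950506185), np.float64(256.72778402699663)] in nest frame 24.26 -0.31
side [np.float64(347.79224376731304), np.float64(237.3573407202216)] in nest frame 24.43 0.11
30.1667
```

View pics/n3t.png

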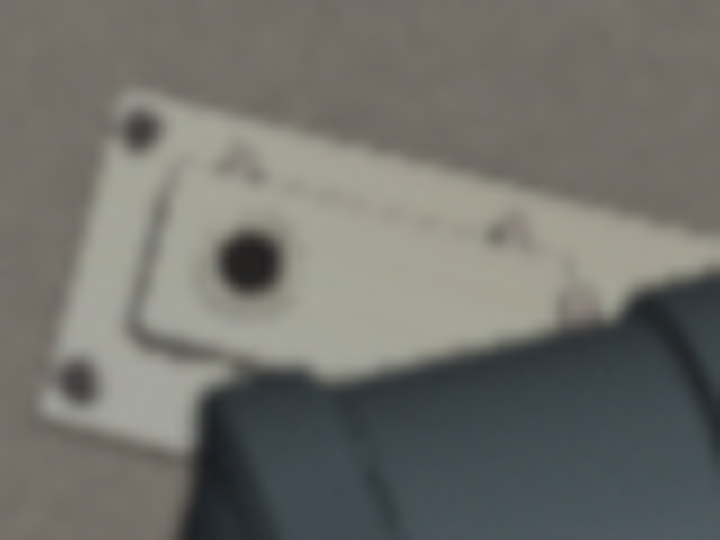

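The y push hit a firm stop and the dot is now at y≈0. Next, the end push against the stop.

Run:
```python
from st import *
servo_line(N(.072,.03,.10),max_speed=.3)
servo_line(N(.072,-.002,.032),max_speed=.25); f0=F(); print(current_t(),f0)
for x in (.062,.059,.0575,.0565,.0555,.0545,.0535,.0525,.0515,.0505):
    servo_line(N(x,-.002,.032),max_speed=.06); f=F()-f0; e=current_ee_pos()-NEST; print(round(x*1e3,1),"actual",(e@JX*1e3).round(1),"f",(f@JX).round(1),(f@JY).round(1),f[2].round(1))
    if f@JX>7: break
print(current_t())
servo_line(N(.065,-.002,.032),max_speed=.15)
servo_line(N(.065,-.002,.10),max_speed=.25)
servo_line(N(.03,.12,.19),max_speed=.3)
np.savez("n4.npz",s=get_image("side")[0],t=get_image("top")[0]); im=np.load("n4.npz");crop(im["t"],365,228,80,60,"n4t.png",9)
crop(im["s"],310,130,120,135,"n4s.png",4)
a=im
for n,k,b in(("top","t",(384,250,402,266)),("side","s",(342,232,358,246))):
    g=a[k].min(2).astype(float); x0,y0,x1,y1=b; r=g[y0:y1,x0:x1]; w=np.clip(75-r,0,None); 
    v,u=np.mgrid[y0:y1,x0:x1]; c=[(u*w).sum()/w.sum(),(v*w).sum()/w.sum()]
    X=onz(n,[c],.042)[0]; d=(X-NEST)*1e3; print(n,c,"in nest frame",(d@JX).round(2),(d@JY).round(2))
print(current_t())
```

```text
31.2 [-0.22089369  1.00945866 -0.44289005]
62.0 actual 61.0 f -1.6 -0.2 0.0
59.0 actual 58.7 f -0.2 -0.1 0.7
57.5 actual 57.5 f -1.3 -0.6 -0.4
56.5 actual 56.5 f -0.8 -0.0 0.3
55.5 actual 55.7 f 0.5 -1.2 1.2
54.5 actual 55.6 f 1.5 -1.0 0.1
53.5 actual 55.5 f 4.4 0.0 0.4
52.5 actual 55.4 f 5.4 -0.5 -0.2
51.5 actual 55.4 f 6.6 -1.5 -0.3
50.5 actual 55.3 f 7.0 -0.7 0.6
33.7667
top [np.float64(391.49053939565096), np.float64(255.69217735103078)] in nest frame 26.36 -1.94
side [np.float64(347.9329073482428), np.float64(237.36741214057508)] in nest frame 24.27 0.35
35.2083
```

View pics/n4t.png

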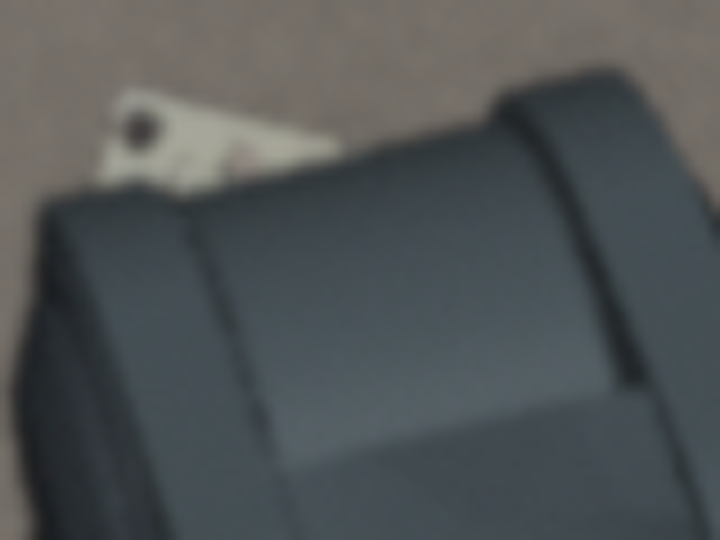

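View pics/n4s.png

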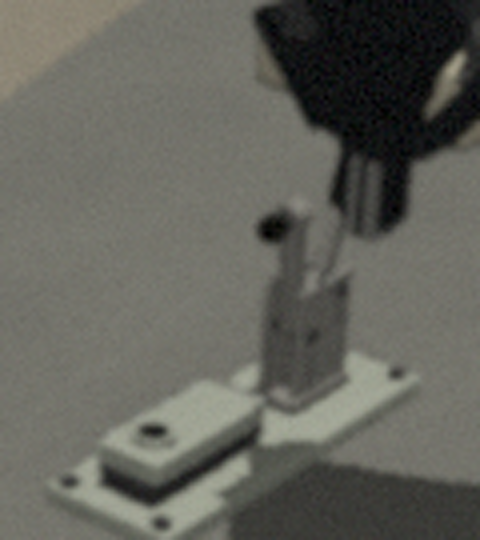

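```bash
cat >> st.py <<'E'
O=NEST*[1,1,0]-JX*.094
def J(x,z,y=0): return O+JX*x+JY*y+[0,0,z]
def corner(th,r=.100,d=0.):
    e=1.28-th; u=np.array([-np.cos(e),np.sin(e)]);n=np.array([np.sin(e),np.cos(e)])
    return np.array([-.025,.0755])+r*u+(.008-d)*n
def tcp(th,r=.100,d=0.):
    c=corner(th,r,d); return J(c[0]+.011,c[1])
E
python3 - <<'E'
from st import *
for th in(0,.1):
    e=1.28-th
    for r in(.04,.116): print(th,r,proj("top",J(-.025-r*np.cos(e),.0755+r*np.sin(e))),proj("side",J(-.025-r*np.cos(e),.0755+r*np.sin(e))))
q=quat(73.85)
for th in np.linspace(0,1.27,6): print(tcp(th).round(3),ik(tcp(th),q))
s=np.load("side0.npz")["im"];b=s.max(2)<55;b[:145]=0;b[185:]=0;b[:,:385]=0;b[:,412:]=0
v,u=np.nonzero(b)
for y in(150,155,160,165,170,175,180): k=u[v==y];print(y,k.min() if len(k) else 0,k.max() if len(k) else 0)
E
```

```text
0 0.04 [[478.15548155 270.37105777]] [[393.53418077 181.88586674]]
0 0.116 [[501.24562938 266.48292201]] [[401.71393987 147.28068079]]
0.1 0.04 [[479.99040322 271.00403713]] [[394.47014815 181.94001522]]
0.1 0.116 [[506.88173525 268.45420099]] [[404.38888799 147.72662485]]
[ 0.557 -0.21   0.174] [ 0.92272812  0.45592693 -0.78657731  1.75541549  0.36103715  1.08093396
 -0.26776496]
[ 0.55  -0.233  0.165] [ 0.94808751  0.46655293 -0.77007963  1.75679624  0.36561472  1.06729638
 -0.23024433]
[ 0.545 -0.254  0.151] [ 0.96650694  0.48560421 -0.75211935  1.76088019  0.37755098  1.04512383
 -0.20302689]
[ 0.54  -0.27   0.132] [ 0.97703522  0.51153217 -0.73349189  1.76742412  0.39585914  1.01575302
 -0.18767303]
[ 0.537 -0.281  0.109] [ 0.97938032  0.54254477 -0.71522935  1.77602277  0.41961682  0.98106915
 -0.18527766]
[ 0.535 -0.286  0.084] [ 0.97375602  0.57672937 -0.69850051  1.78613364  0.44798608  0.94338147
 -0.19643103]
150 400 405
155 399 404
160 398 403
165 396 402
170 395 400
175 393 399
180 393 398
```

Run:
```python
from st import *
servo_line(N(-.004,.045,.06),max_speed=.3)
servo_line(N(-.004,.040,.031),max_speed=.2); f0=F()
servo_line(N(-.004,.033,.031),max_speed=.1)
servo_line(N(-.004,.0285,.031),max_speed=.06); f=F()-f0; e=current_ee_pos()-NEST; print("actual",(e@JY*1e3).round(2),"f",(f@JY).round(1))
servo_line(N(-.004,.045,.033),max_speed=.15)
servo_line(N(-.01,.10,.15),max_speed=.3)
c=J(-.014,.195); servo_line(c,max_speed=.3); print(current_t(),current_ee_pos()-c)
np.savez("n5.npz",s=get_image("side")[0],t=get_image("top")[0]); im=np.load("n5.npz");crop(im["t"],365,228,80,60,"n5t.png",9);crop(im["s"],310,110,130,155,"n5s.png",4)
```

```text
actual 27.42 f 0.0
38.1583 [-0.0005157  -0.00012863 -0.00200625]
```

View pics/n5t.png

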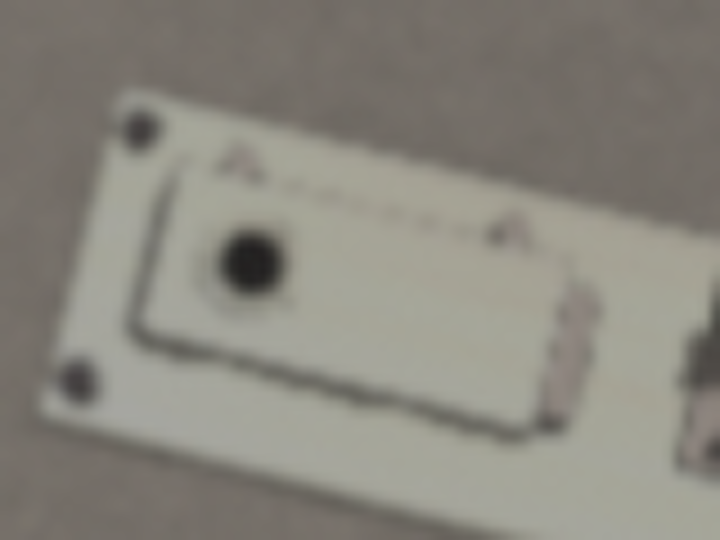

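View pics/n5s.png

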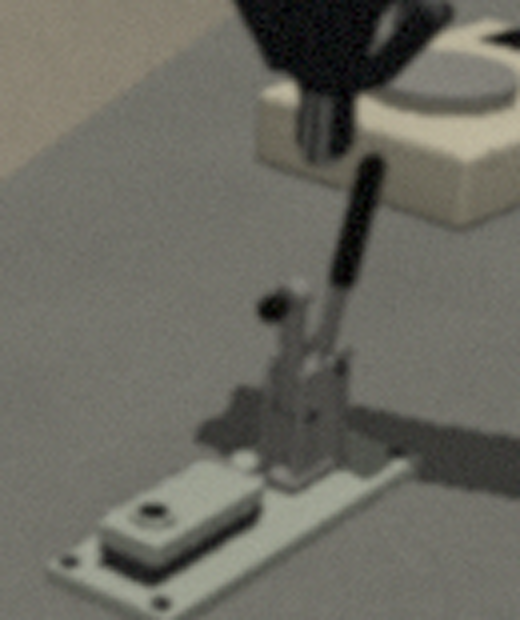

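```bash
cat >> st.py <<'E'
def dot(a,only=("top","side")):
  for n,k,b in(("top","t",(384,250,402,266)),("side","s",(342,230,358,246))):
    if n not in only: continue
    g=a[k].min(2).astype(float); x0,y0,x1,y1=b; r=g[y0:y1,x0:x1]; w=np.clip(75-r,0,None)
    v,u=np.mgrid[y0:y1,x0:x1]; c=[(u*w).sum()/w.sum(),(v*w).sum()/w.sum()]
    X=onz(n,[c],.042)[0]; d=(X-NEST)*1e3; print(n,np.round(c,2),"nest frame",(d@JX).round(2),(d@JY).round(2))
E
python3 - <<'E'
from st import *
for k in("n2","n3","n4","n5"): print(k);dot(np.load(k+".npz"))
a=np.load("n5.npz")["t"]; t0=np.load("top0.npz")["im"]
# carrier edge gap line slope: dark edge on +y side; jig lower edge
g=a.min(2).astype(float)
def darkline(u0,u1,v_at,h=5):
    us=np.arange(u0,u1);vs=[]
    for u in us:
        c=int(round(v_at(u)));col=g[c-h:c+h+1,u];w=np.clip(np.percentile(col,70)-col-4,0,None);vs.append((w*np.arange(c-h,c+h+1)).sum()/w.sum())
    return us,np.array(vs)
us,vs=darkline(384,420,lambda u:266.3+(u-381)*.26,4)
X=onz("top",np.c_[us,vs],.026)[:,:2]; m=np.polyfit(X[:,1],X[:,0],1);print("carrier +y underside edge angle",90-np.degrees(np.arctan(m[0])), "resid",np.std(X[:,0]-np.polyval(m,X[:,1]))*1e3)
E
```

```text
n2
top [392.17 257.92] nest frame 23.98 2.13
side [348.84 237.58] nest frame 23.75 2.27
n3
top [392.32 256.73] nest frame 24.26 -0.31
side [347.79 237.36] nest frame 24.43 0.11
n4
top [391.49 255.69] nest frame 26.36 -1.94
side [347.93 237.37] nest frame 24.27 0.35
n5
top [392.5  256.79] nest frame 23.9 -0.27
side [347.92 237.36] nest frame 24.26 0.31
carrier +y underside edge angle 73.71598267144915 resid 0.24336437074586884
```

The carrier is seated: dot at (23.9/24.3, -0.3/+0.3) mm against the expected (24, 0), edge angle 73.7° against 73.85° for the jig. The second y nudge met no force and moved nothing. Now the clamp handle.

Run:
```python
from st import *
servo_line(J(-.014,.172),max_speed=.2); f0=F()
for th in np.r_[np.linspace(0,1.27,10)]:
    servo_line(tcp(th,d=.003 if th<.8 else .0045),max_speed=.12)
    f=F()-f0; e=current_ee_pos()-tcp(th); print(th.round(2),(f@JX).round(1),(f@JY).round(1),f[2].round(1),"lag",(e@JX*1e3).round(1),(e[2]*1e3).round(1))
print(current_t())
np.savez("c1.npz",s=get_image("side")[0],t=get_image("top")[0]); im=np.load("c1.npz");crop(im["s"],310,130,130,135,"c1s.png",4)
```

```text
0.0 0.3 0.6 0.1 lag -4.0 -0.2
0.14 0.4 -0.1 0.7 lag -3.7 -1.6
0.28 -0.5 -0.5 0.7 lag -4.1 -2.5
0.42 -0.3 -0.5 0.1 lag -3.8 -3.0
0.56 -0.2 0.1 1.0 lag -3.4 -3.4
0.71 -1.2 0.8 0.6 lag -2.7 -3.7
0.85 -0.7 -0.3 0.1 lag -2.7 -5.3
0.99 -0.2 -1.2 4.0 lag -0.9 -3.9
1.13 -0.6 0.1 0.2 lag -1.0 -5.2
1.27 0.9 3.2 14.3 lag 0.6 -0.5
41.2917
```

View pics/c1s.png

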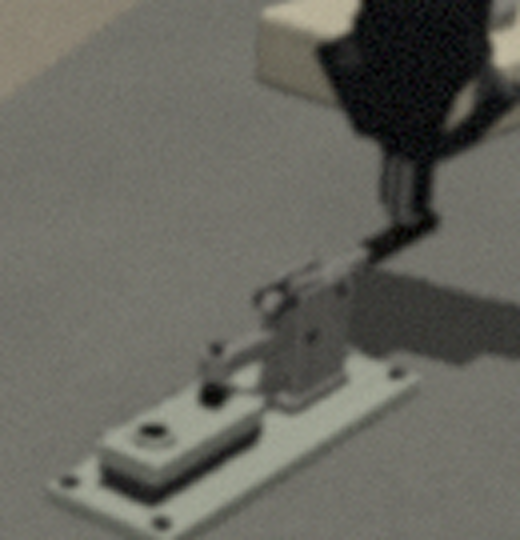

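The handle is horizontal against the stop and the foot is on the bare end. Now I'll retreat and check that it stays.

Run:
```python
from st import *
p=np.array(current_ee_pos()); servo_line(p+[0,0,.12],max_speed=.2)
servo_line(p+np.array([-.10,-.18,.15]),max_speed=.3)
wait(.5); print(current_t(),current_contact_force())
np.savez("c2.npz",s=get_image("side")[0],t=get_image("top")[0]); a=np.load("c2.npz"); dot(a)
A=lambda im,x,y,w,h:cv2.resize(im[y:y+h,x:x+w,::-1],(400,300),interpolation=cv2.INTER_CUBIC)
cv2.imwrite("pics/c2.png",np.vstack([np.hstack([A(a["t"],365,222,144,108),A(a["s"],310,170,128,96)]),np.hstack([A(a["t"],120,120,340,255),A(a["s"],0,0,640,480)])]))
```

```text
43.5 [-0.2030166   0.1064045  -0.03371595]
top [392.5  256.77] nest frame 23.91 -0.32
side [347.91 237.37] nest frame 24.32 0.33
```

View pics/c2.png

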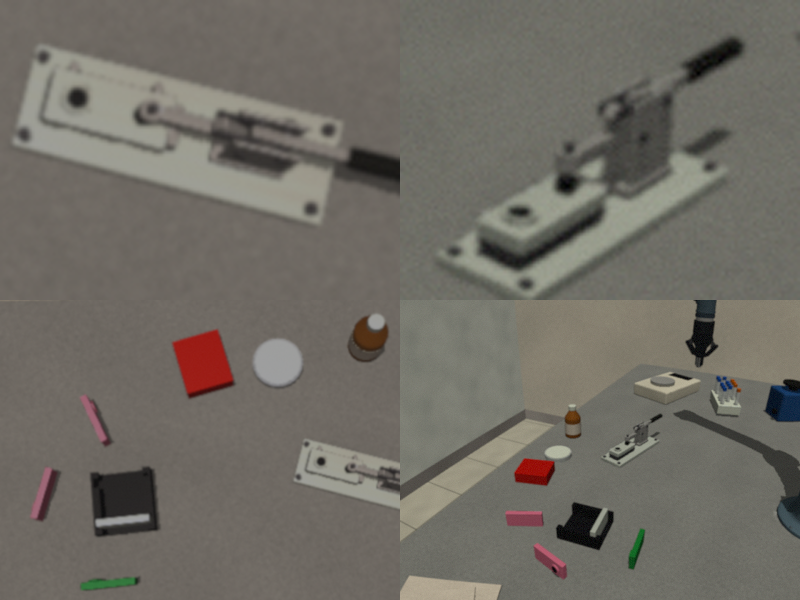

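The clamp stays locked, the carrier hasn't shifted, and the spare and bystanders are in place. Handing in.

```bash
python3 -c "
from station import *
print(current_t()); job_done()"
```

```text
43.6
the job is handed in; nothing more can be done
```

The job is handed in at 43.6 s: the buttoned carrier is on the nest with the clamp locked on its bare end.

- **Bench:** I took the carrier from the rack, tilted it and let it down flat on the open bench, button up, and let go.
- **Nest:** I picked it up across its width, set it on the nest with the button end away from the clamp, and let go. It first sat about 2 mm off the pins and about 1° askew. With the clamp still open, I pushed it home with the closed fingertips against the pins and then the end stop, and both pushes met a firm stop.
- **Clamp:** I pushed the handle over centre to its stop. It stayed horizontal after I backed off, with the foot on the bare end.

**Last checks:** The button dot was at (23.9, -0.3) mm from the top camera and (24.3, +0.3) mm from the side, against the expected (24, 0). The carrier's edge was 73.7° against the jig's 73.85°, measured just before clamping. The spare and the other bench things look unmoved, and the tool was touching nothing.

**What disagreed:** A second push towards the pins met no force, and its fingertip reading went about 4 mm past the earlier stop. I did not find out why. The pictures show the carrier did not move. The two cameras differ by about 0.6 mm sideways, which is within their calibration, so I can't confirm flush contact more closely than that.

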